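# Turn the food processor lid onto its pin and press it home

### The job

The lid of the food processor stands proud of its bowl because the notch in its rim is out of line with the pin on the bowl's ear. With a fingertip against the rib, push the lid round until the notch is over the pin, then press the lid down until it is fully home and take the hand away. Do not pinch the rib or lift the lid, and leave everything else on the counter standing where it is.

Things in the scene. Friction and masses are not known exactly. Their poses are not given: they have to be found in the camera images.
- bowl: The food processor: black foot (230 mm across) and metal bowl (214 mm across at its rim, rim 85 mm above the counter), fixed to the counter. Origin at the centre of its underside; z up along the lid's axis; its +x axis points to the ear, which carries a black post 20 mm wide (110 to 124 mm from the axis, top 106 mm above the counter). The post is outside the lid and is always visible; it marks where the pin is
- pin (a point): Point on the centreline of the stub pin, a round bar 11 mm thick that points from the post towards the bowl's axis and ends 83 mm from the axis; this point lies 94 mm from the axis and 90.5 mm above the counter. The pin's top is 96 mm above the counter. Until the notch is over it, it lies hidden under the lid's rim
- lid_top (a point): Centre of the flat upper face of the white round lid (204 mm across, 10 mm thick), on the axis: 107 mm above the counter while raised, 97 mm when home. A low grey press pad (44 mm across, 3 mm high) is at the centre of the lid. The lid turns freely both ways, without stops, about the bowl's vertical axis against a light rubbing moment of about 0.15 N m, and stays at any angle. The lid cannot tip; a press anywhere on it acts alike
- notch (a point): Point in the middle of the one square notch in the lid's rim, 94 mm from the axis, at half the plate's thickness. The notch is 20 mm wide, open outward, and cut in to 83 mm from the axis
- rib (a point): Middle of the top of the one straight rib on the lid, which lies along a radius directly opposite the notch. The rib is 14 mm thick, stands 24 mm above the lid's upper face and runs from 38 to 82 mm from the axis; this point is 60 mm from the axis
- rib_left: One side face of the rib (40 mm long, 20 mm high), fixed to the lid; its origin and axes are those of the lid: origin at lid_top, x towards the notch, z up
- rib_right: The other side face of the rib, fixed to the lid; origin and axes as rib_left
- lid (a joint): How far the lid is pressed down, m: 0 raised (as at the start), 0.010 fully home, negative if lifted. A seal's rubbing holds it at any height; about 6 N pushes it down (the lid's own weight helps), and it stays down. Off the notch, the pin stops it after 1 mm, a little springily (a push of 25 N sinks it about 3 mm), and it never goes home; once home, the pin stops it turning
- spice_jar: glass spice jar with steel cap, 48 mm across, 95 mm tall; origin at the centre of its underside; stands near the food processor. Loose; to be left alone
- mug: white ceramic mug, 80 mm across, 90 mm tall; origin at the centre of its underside; stands near the food processor. Loose; to be left alone
- cup: small open metal cup, 64 mm across, 55 mm tall; origin at the centre of its underside; stands near the food processor. Loose; to be left alone
- roll: kitchen-paper roll standing on end, 110 mm across, 220 mm tall; origin at the centre of its underside. Loose; to be left alone
- spray: blue bottle, 60 mm across, 190 mm tall; origin at the centre of its underside. Loose; to be left alone
- soap: white soap bottle, 68 mm across, 150 mm tall; origin at the centre of its underside. Loose; to be left alone
- spatula: spatula with a wooden handle lying flat, long axis x; a bystander. Loose; to be left alone

How it is judged:
By the outcome, as a careful person would: the job done as asked, in the order asked, and still so for the second after the job is handed in, with the robot touching nothing.
It also fails if it takes over 64 s, if anything falls off the work surface, if the arm or the gripper's body presses on something with over 40 N, if the wrist force passes 120 N, or if a joint passes its speed limit or range.

### The arm

A 7-joint arm with a two-finger parallel gripper is mounted at the origin on the work surface. World frame = base frame: x ahead of the robot, y to its left, z up, the work surface at z = 0. Lengths are in m, angles in rad, forces in N, time in s.
With the tool pointing down it reaches from about 0.425 to 0.925 m from the base axis. Payload 6.8 kg.
Tool frame: the origin (TCP) lies at the very end of the fingers, on their centre line; the grasp point (between the pads) lies 19 mm behind it; z points along the fingers, y is the direction in which the jaws open and shut (so a half turn about z gives the same grasp; the last joint's range is limited). The gripper opens to 85 mm and grips with 20 to 120 N. Pads are 22 mm wide; open, the fingers measure 114 mm over their backs; the gripper's body (76 mm by 85 mm) begins 54 mm behind the grasp point. The pads swing forward as they close: fully open they stand 13 mm farther back than shut.
Start: joints at [-1.434, 0.477, 0.022, 1.555, -0.011, 1.109, -0.083], TCP at [0.164, 0.655, 0.231] pointing down, gripper open.
Joint ranges: [-2.96, 2.96], [-0.34, 2.1], [-1.41, 1.46], [0.24, 2.44], [-1.37, 4.51], [0.17, 1.92], [-2.96, 2.96]. Speed limits (rad/s): [2.39, 2.39, 3.14, 3.14, 3.14, 3.14, 3.14].

### API

Orientations are given as a unit quaternion [w, x, y, z].
In Python, from station import bot gives the robot as it stands.
- The arm moves only by the tool move_arm, never from a script. Its argument "commands" is text: rows parted by semicolons, each of 7 numbers parted by spaces: the opening, from 0 (shut) to 1 (fully open), then the shift along the tool's x, y, z in cm, then the turn, a rotation vector about the tool's x, y, z in degrees. In form: gripper tx ty tz rx ry rz; .... A call has 1 to 12 rows; each row shifts and turns the commanded pose from where the row before left it, along the tool's axes as they then stand; what a row does not reach is not made up. A row lasts 1/12 s, in which the tool goes at most 41.7 mm and 7.16 degrees, less where a joint would pass 70% of its speed; a pose out of reach is approached as far as the arm can. A call with a gripper value outside its range is refused whole. The fingers move at their own pace and stop on an object; "force" is the grip in N (left out, the last holds). Time passes only in rows, so rows that do not move let the fingers close. It gives the time, the measured TCP pose, the force and the opening at its end, in the units of the state.
- bot.get_obs(): the state, without advancing time (a new reading comes with each control period).
- bot.read_camera(name): name is "scene" or "side" or "wrist"; returns a dict with "img" (420x560x3 uint8, red, green, blue), "K" (3x3 intrinsics, pixels), "rvec" (rotation vector, rad) and "tvec" (3), from world to camera coordinates, as OpenCV has them; the wrist camera has in their place "hand_eye" (4x4, takes a point from camera to tool coordinates, whose origin is the TCP and whose axes are the flange's). Camera axes: x right, y down, z forward; pixel columns grow to the right and rows downward; lengths in m; the calibration is good to about 2 mm. A picture is of the moment at which its call begins: read the wrist's pose just before it. There is no depth.
- bot.hand_in(): hands the job in, once; it reports no verdict.
The state is a dict: "t": time; "q": joint angles; "joint_vel": joint speeds; "joint_torque": joint torques, N m; "eef_pos": TCP position; "tool_rot": TCP orientation; "contact_force": force on the tool from outside, world axes, zero at the start; "torque": the same for the moment, N m; "gripper_width": opening from 0.0 (shut) to 1.0 (fully open).
Only numpy, scipy, OpenCV 4.12 (cv2) and the standard library are available. Lean on these libraries where they do the work, as an engineer would, in place of code of your own. Each camera call takes 0.05 s, during which the arm holds its last target. There are 200 camera calls.

## Working session

There is one attempt and no reset: what is moved stays moved. The work goes in short steps, Python scripts to look and compute and a tool call to move; the robot and the scene stay as the last step left them, time stands still between calls to the robot, and variables do not carry over. Pictures are saved under pics/ and viewed, about 8 in all and at most 12, crops included, and the job is handed in when it is done.

Besides the shell and the picture viewer there is one more tool, called after "Call:" in YAML: its name, and indented under it one key for each argument. move_arm: Moves the arm, as the interface text tells. Its arguments: {"type":"object","properties":{"commands":{"type":"string"},"force":{"type":"number"}},"required":["commands"]}

```bash
mkdir -p pics; python3 - <<'E'
from station import bot
import cv2,numpy as np
o=bot.get_obs();print(o)
for n in ("scene","side"):
    c=bot.read_camera(n);cv2.imwrite(f"pics/{n}0.png",c["img"][:,:,::-1]);np.savez(f"pics/{n}0.npz",**c)
    R=cv2.Rodrigues(c["rvec"])[0];print(n,c["K"].tolist(),(-R.T@np.ravel(c["tvec"])).round(3),R[2].round(2))
c=bot.read_camera("wrist");cv2.imwrite("pics/wrist0.png",c["img"][:,:,::-1]);print(c["hand_eye"])
E
```

```text
{'t': 0.0, 'q': array([-1.43408231,  0.47777591,  0.02235376,  1.55648557, -0.01151982,
        1.10931013, -0.08313859]), 'joint_vel': array([-0.00151641,  0.00070468,  0.00031705, -0.00055304,  0.00077321,
        0.00095042,  0.00051509]), 'joint_torque': array([-1.74285557e-03, -5.96445715e+01,  1.60686426e+00, -2.81200433e+01,
        1.24821888e-02,  9.30712296e-03, -1.99038124e-05]), 'eef_pos': array([0.16347435, 0.65427338, 0.23032781]), 'tool_rot': array([-5.00787597e-05,  1.22120681e-01,  9.92514828e-01, -9.24020356e-04]), 'contact_force': array([ 0.01344456, -0.85927205, -0.2044159 ]), 'torque': array([ 0.00217328, -0.04509449, -0.0310924 ]), 'gripper_width': 1.0006070799286084}
scene [[411.9538886424221, 0.0, 283.54282696132356], [0.0, 411.9538886424221, 203.68387898795288], [0.0, 0.0, 1.0]] [1.143 0.657 1.223] [-0.42 -0.44 -0.79]
side [[449.0301631576259, 0.0, 284.50015646188336], [0.0, 449.0301631576259, 204.03334495146842], [0.0, 0.0, 1.0]] [ 0.    -0.709  1.127] [ 0.41  0.55 -0.73]
[[ 6.28130352e-04 -9.65584668e-01 -2.60088166e-01  6.63996923e-02]
 [ 9.99998774e-01  9.79542434e-04 -1.22151491e-03 -1.07592998e-03]
 [ 1.43424347e-03 -2.60087080e-01  9.65584100e-01 -1.43091290e-01]
 [ 0.00000000e+00  0.00000000e+00  0.00000000e+00  1.00000000e+00]]
```

View pics/scene0.png

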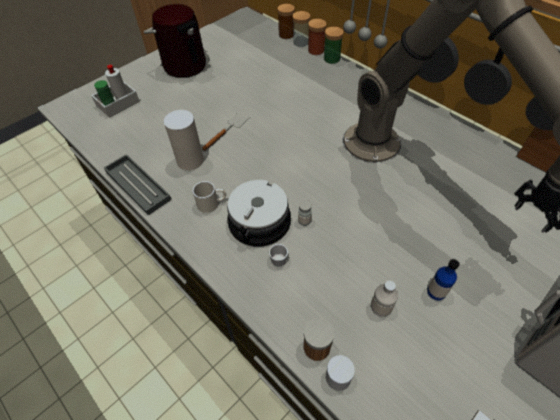

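View pics/side0.png

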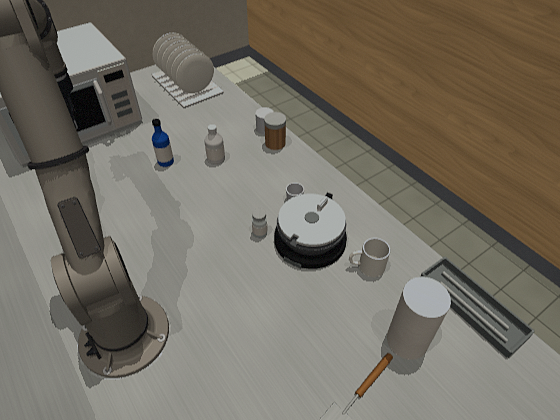

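Scene view: the lid is centred near (258,203), with the rib near (249,213), a dark spot at (269,184) and the post near (240,233). Side view: the lid is centred near (312,218), with the rib at (322,203), the post at (329,196) and the notch at (293,239). Next I'll enlarge both and measure.

```bash
cat > h.py <<'E'
import numpy as np,cv2
def ray(c,px,z):
    R=cv2.Rodrigues(c["rvec"])[0];C=-R.T@np.ravel(c["tvec"])
    d=R.T@np.linalg.inv(c["K"])@np.array([px[0],px[1],1.]);return C+d*(z-C[2])/d[2]
def proj(c,p): return cv2.projectPoints(np.float64(p).reshape(-1,3),c["rvec"],c["tvec"],c["K"],None)[0].reshape(-1,2)
E
python3 - <<'E'
import cv2,numpy as np
from h import *
out=[]
for n,(x,y) in dict(scene=(208,160),side=(262,175)).items():
    c=dict(np.load(f"pics/{n}0.npz"));im=c["img"][:,:,::-1].copy()
    g=cv2.cvtColor(im,cv2.COLOR_BGR2GRAY)
    m=np.zeros_like(g);m[y:y+100,x:x+100]=(g[y:y+100,x:x+100]>165)*255
    cs,_=cv2.findContours(m,cv2.RETR_EXTERNAL,cv2.CHAIN_APPROX_NONE)
    k=max(cs,key=cv2.contourArea);h=cv2.convexHull(k);e=cv2.fitEllipse(h)
    # hull pixels onto lid top plane
    P=np.array([ray(c,p[0],.107)[:2] for p in h]);ctr,r=cv2.minEnclosingCircle(np.float32(P))
    A=np.c_[2*P,np.ones(len(P))];s=np.linalg.lstsq(A,(P**2).sum(1),rcond=None)[0]
    print(n,e,"enc",ctr,r,"fit",s[:2],np.sqrt(s[2]+s[0]**2+s[1]**2))
    cr=cv2.resize(im[y:y+100,x:x+100],(400,400),interpolation=cv2.INTER_CUBIC)
    cv2.polylines(cr,[((h-[x,y])*4+2).astype(int)],True,(0,255,0),1);out.append(cr)
cv2.imwrite("pics/crop1.png",np.hstack(out))
E
```

```text
scene ((257.0736389160156, 202.4248046875), (46.23088073730469, 58.84162902832031), 83.9776382446289) enc (0.6064956188201904, -0.04057500511407852) 0.1020333468914032 fit [ 0.60665826 -0.0404078 ] 0.10100557428627269
side ((311.4239196777344, 218.4696807861328), (49.533451080322266, 67.18683624267578), 94.82899475097656) enc (0.6075915098190308, -0.039073001593351364) 0.10177792608737946 fit [ 0.60735402 -0.03972652] 0.1006587452326989
```

View pics/crop1.png

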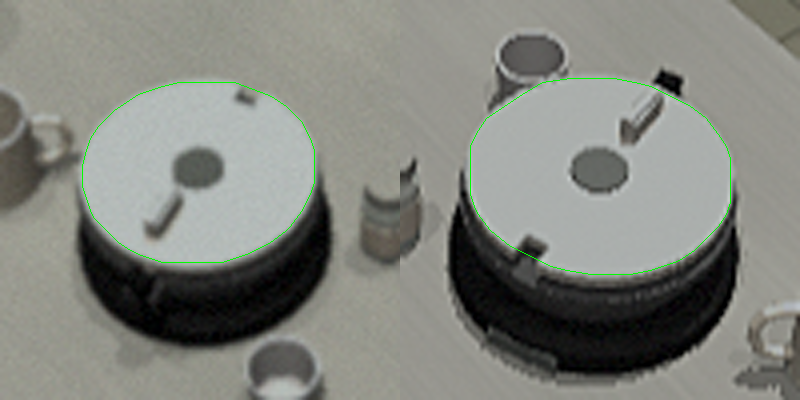

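The crop shows the lid cleanly fitted in both views (radius 101–102 mm, centres agreeing within 1 mm). The notch is at scene (269.5,184.2) and side (294.5,236.7). The rib points almost towards the post, so the notch is about 180° from the pin. Now the azimuths.

```bash
python3 - <<'E'
import cv2,numpy as np
from h import *
c0=np.array([.607,-.0402])
S,D=[dict(np.load(f"pics/{n}0.npz")) for n in("scene","side")]
def show(l,c,px,z):
    p=ray(c,px,z)[:2];d=p-c0;print(l,p.round(4),"r",np.hypot(*d).round(4),"az",np.degrees(np.arctan2(d[1],d[0])).round(1))
show("notch sc",S,(269.5,184.2),.102);show("notch sd",D,(294.5,236.7),.102)
# rib: top ends read from crops
for a in((182,193),(156,222)): show("rib sc",S,(208+a[0]/4,160+a[1]/4),.128)
for a in((258,97),(228,122)): show("rib sd",D,(262+a[0]/4,175+a[1]/4),.128)
show("pad sc",S,(208+198/4,160+167/4),.11);show("pad sd",D,(262+199/4,175+170/4),.11)
show("post sd",D,(262+270/4,175+80/4),.106)
for z in(.09,.106): show("post sc",S,(208+150/4,160+278/4),z)
print("post predictions scene for az:")
for az in range(-30,91,10):
    a=np.radians(az);p=[*(c0+.117*np.array([np.cos(a),np.sin(a)])),.106];print(az,((proj(S,p)[0]-[208,160])*4).round(),((proj(D,p)[0]-[262,175])*4).round())
# other objects: rough bases
for l,c,px in(("jar",S,(305,222)),("mug",S,(205,208)),("cup",S,(279,263)),("roll",S,(187,163)),("jar sd",D,(259,235)),("mug sd",D,(373,275))): show(l,c,px,0)
E
```

```text
notch sc [ 0.5204 -0.0695] r 0.0914 az -161.3
notch sd [ 0.5227 -0.0667] r 0.0884 az -162.6
rib sc [ 0.6447 -0.0145] r 0.0456 az 34.3
rib sc [ 0.6798 -0.0076] r 0.0798 az 24.1
rib sd [ 0.6788 -0.0234] r 0.0738 az 13.2
rib sd [ 0.6434 -0.0301] r 0.0377 az 15.5
pad sc [ 0.6081 -0.0365] r 0.0039 az 73.5
pad sd [ 0.6058 -0.0433] r 0.0033 az -111.8
post sd [7.135e-01 4.000e-04] r 0.114 az 20.9
post sc [0.7055 0.0088] r 0.11 az 26.5
post sc [0.7117 0.018 ] r 0.1198 az 29.1
post predictions scene for az:
-30 [ 62. 196.] [349. 158.]
-20 [ 68. 214.] [341. 139.]
-10 [ 78. 231.] [329. 121.]
0 [ 92. 246.] [314. 104.]
10 [110. 259.] [295.  90.]
20 [131. 269.] [274.  79.]
30 [153. 276.] [251.  70.]
40 [178. 279.] [226.  64.]
50 [203. 279.] [201.  61.]
60 [227. 275.] [175.  61.]
70 [251. 268.] [150.  65.]
80 [273. 258.] [127.  71.]
90 [292. 245.] [105.  81.]
jar [0.4974 0.0865] r 0.1676 az 130.9
mug [ 0.713  -0.2232] r 0.2115 az -59.9
cup [0.6817 0.1403] r 0.1954 az 67.5
roll [ 0.6216 -0.4585] r 0.4185 az -88.0
jar sd [0.4863 0.0702] r 0.1635 az 137.6
mug sd [ 0.676  -0.2584] r 0.2289 az -72.5
```

Lid centre is (0.607,-0.040), the notch is at azimuth about −162°, the rib about 18° and the post about 21–28°. I'll turn the lid clockwise about 175°, and first move over it for a close look.

Call:
move_arm:
  commands: "0 0 0 -4 0 0 0; 0 0 0 -4 0 0 0; 0 -2.5 -2.36 0 0 0 0; 0 -2.5 -2.36 0 0 0 0; 0 -2.5 -2.36 0 0 0 0; 0 -2.5 -2.36 0 0 0 0; 0 -2.5 -2.36 0 0 0 0; 0 -2.5 -2.36 0 0 0 0; 0 -2.5 -2.36 0 0 0 0; 0 -2.5 -2.36 0 0 0 0; 0 -2.5 -2.36 0 0 0 0; 0 -2.5 -2.36 0 0 0 0"
  force: 30

```text
t: 1.15
eef_pos: [0.3494, 0.3636, 0.3112]
tool_rot: [-0.0, 0.122, 0.993, -0.0]
contact_force: [0.8, -0.3, 0.2]
gripper_width: 0.002
```

Call:
move_arm:
  commands: "0 -2.5 -2.36 0 0 0 0; 0 -2.5 -2.36 0 0 0 0; 0 -2.5 -2.36 0 0 0 0; 0 -2.5 -2.36 0 0 0 0; 0 -2.5 -2.36 0 0 0 0; 0 -2.5 -2.36 0 0 0 0; 0 -2.5 -2.36 0 0 0 0; 0 -2.5 -2.36 0 0 0 0; 0 -2.5 -2.36 0 0 0 0; 0 -2.5 -2.36 0 0 0 0; 0 -2.5 -2.36 0 0 0 0; 0 -2.5 -2.36 0 0 0 0"

```text
t: 2.15
eef_pos: [0.5718, 0.0164, 0.3112]
tool_rot: [-0.0, 0.122, 0.993, 0.0]
contact_force: [-0.2, 0.3, 0.1]
gripper_width: -0.003
```

Call:
move_arm:
  commands: "0 -2.3 -2.3 0 0 0 0; 0 -2 -2 0 0 0 0; 0 0 0 0 0 0 -6.5; 0 0 0 0 0 0 -6.5; 0 0 0 0 0 0 -6.5; 0 0 0 0 0 0 -6.5; 0 0 0 0 0 0 -6.5; 0 0 0 0 0 0 0; 0 0 0 0 0 0 0"

```text
t: 2.9
eef_pos: [0.6025, -0.0343, 0.3111]
tool_rot: [-0.0, -0.159, 0.987, 0.0]
contact_force: [-0.2, 0.1, -0.3]
gripper_width: -0.003
```

```bash
cat >> h.py <<'E'
from scipy.spatial.transform import Rotation
def wrist(bot,name):
    o=bot.get_obs();c=bot.read_camera("wrist")
    w,x,y,z=o["tool_rot"];T=np.eye(4);T[:3,:3]=Rotation.from_quat([x,y,z,w]).as_matrix();T[:3,3]=o["eef_pos"]
    M=np.linalg.inv(T@c["hand_eye"]);c["rvec"]=cv2.Rodrigues(M[:3,:3])[0];c["tvec"]=M[:3,3];c["eef"]=o["eef_pos"];c["R"]=T[:3,:3]
    np.savez(f"pics/{name}.npz",**c);cv2.imwrite(f"pics/{name}.png",c["img"][:,:,::-1])
    print(o["t"],o["eef_pos"].round(4),"yaz",np.degrees(np.arctan2(T[1,1],T[0,1])).round(2),"zaxis",T[:3,2].round(3),"F",o["contact_force"].round(1),"q7",o["q"][6].round(2),o["gripper_width"])
    return c
E
python3 - <<'E'
from station import bot
from h import *
wrist(bot,"w1")
E
```

```text
2.9 [ 0.6025 -0.0343  0.3111] yaz 108.28 zaxis [-0.  0. -1.] F [-0.2  0.1 -0.3] q7 1.96 -0.0028442107952351206
```

View pics/w1.png

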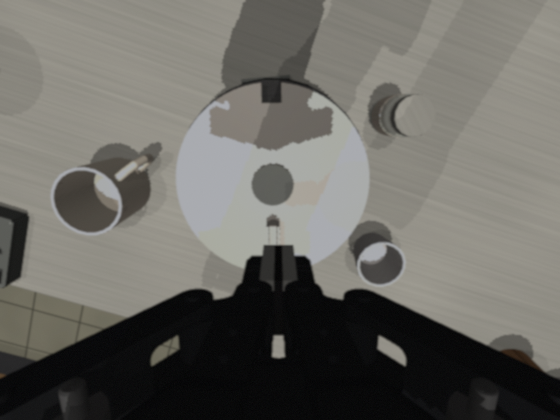

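The wrist view shows the pad at (273,184) and the notch at (271,92). The rib lies under the fingertip at about (273,232), and the post is hidden by the fingers. The geometry is consistent. I'll compute the azimuth and centre, then the arc moves.

```bash
python3 - <<'E'
from h import *
c=dict(np.load("pics/w1.npz"))
pad=ray(c,(273,184),.11)[:2];
for l,px,z in(("notch",(271,92),.102),("rib inner",(273,216),.107),("lid L",(176,178),.107),("lid R",(369,178),.107),("jar top",(411,115),.095),("cup top",(381,264),.055)):
    p=ray(c,px,z)[:2];d=p-pad;print(l,p.round(4),np.hypot(*d).round(4),np.degrees(np.arctan2(d[1],d[0])).round(1))
print("pad",pad.round(4))
c0=np.array([.6065,-.040]);R=c["R"]
# start point: rib az 18, offset 7+14.5+9 ccw tangential, r 60
a=np.radians(18);u=np.array([np.cos(a),np.sin(a)]);t=np.array([-u[1],u[0]])
P=c0+.060*u+.0315*t;print("start",P, "tool shift cm",(R.T@np.array([*(P-c["eef"][:2]),.113-c["eef"][2]])*100).round(2))
E
```

```text
notch [ 0.5188 -0.0702] 0.092 -160.6
rib inner [ 0.6397 -0.0285] 0.0359 18.0
lid L [ 0.6321 -0.1384] 0.1022 -75.0
lid R [0.5683 0.0544] 0.1011 111.6
jar top [0.4943 0.0743] 0.1593 134.3
cup top [0.6724 0.1287] 0.1812 68.3
pad [ 0.6055 -0.0396]
start [0.65382936 0.0084993 ] tool shift cm [-6.23  2.45 19.81]
```

Call:
move_arm:
  commands: "0 -3.1 1.2 0 0 0 0; 0 -3.1 1.25 0 0 0 0; 0 0 0 4 0 0 0; 0 0 0 4 0 0 0; 0 0 0 4 0 0 0; 0 0 0 3.8 0 0 0; 0 0 0 2 0 0 0; 0 0 0 1 0 0 0; 0 0 0 0.5 0 0 0; 0 0 0 0.5 0 0 0; 0 0 0 0 0 0 0"

```text
t: 3.87
eef_pos: [0.6544, 0.0086, 0.114]
tool_rot: [0.001, -0.16, 0.987, -0.0]
contact_force: [0.1, -0.1, 0.7]
gripper_width: 0.003
```

Call:
move_arm:
  commands: "0 0 -0.3 0 0 0 0; 0 0 -0.3 0 0 0 0; 0 0 -0.3 0 0 0 0; 0 0 -0.3 0 0 0 0; 0 0 0 0 0 0 0"

```text
t: 4.28
eef_pos: [0.6582, -0.003, 0.1141]
tool_rot: [0.001, -0.16, 0.987, 0.0]
contact_force: [0.4, 1.4, 1.6]
gripper_width: 0.005
```

```bash
python3 - <<'E'
from station import bot
from h import *
wrist(bot,"w2")
E
```

```text
4.2833 [ 0.6582 -0.003   0.1141] yaz 108.44 zaxis [ 0.002  0.001 -1.   ] F [0.4 1.4 1.6] q7 2.0 0.0049271646067160805
```

View pics/w2.png

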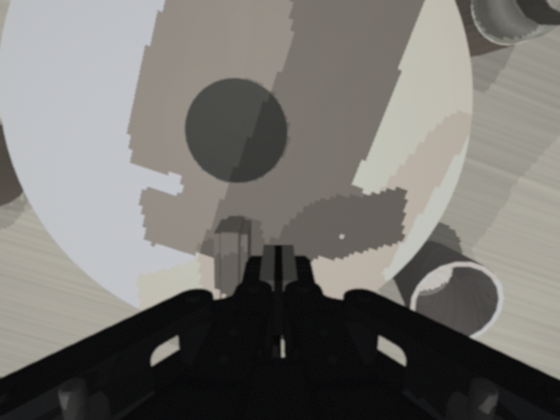

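Close view: the rib is at columns 215–250 and the fingertip at 263–297, so the gap is about 5 mm and the tip stands beside the rib on its ccw side. I'll close the gap and start the arc.

Call:
move_arm:
  commands: "0 0 -0.25 0 0 0 0; 0 0 -0.2 0 0 0 0; 0 -0.1 -0.535 0 0 0 5; 0 -0.1 -0.535 0 0 0 5; 0 -0.1 -0.535 0 0 0 5; 0 -0.1 -0.535 0 0 0 5; 0 -0.1 -0.535 0 0 0 5; 0 -0.1 -0.535 0 0 0 5; 0 -0.1 -0.535 0 0 0 5; 0 -0.1 -0.535 0 0 0 5; 0 0 0 0 0 0 0"

```text
t: 5.25
eef_pos: [0.6674, -0.0499, 0.1133]
tool_rot: [-0.0, 0.189, 0.982, -0.0]
contact_force: [0.9, 1.5, 1.5]
gripper_width: 0.0
```

```bash
cat >> h.py <<'E'
def rel(c):
    d=np.array([.6065,-.040,c["eef"][2]])-c["eef"];print("TCP rel centre in tool cm",(c["R"].T@(-d)*100).round(2))
E
python3 - <<'E'
from station import bot
from h import *
rel(wrist(bot,"w3"))
E
```

```text
5.25 [ 0.6674 -0.0499  0.1133] yaz 68.24 zaxis [-0.    -0.001 -1.   ] F [0.9 1.5 1.5] q7 1.49 3.851993931465356e-06
TCP rel centre in tool cm [-6.02  1.34 -0.  ]
```

View pics/w3.png

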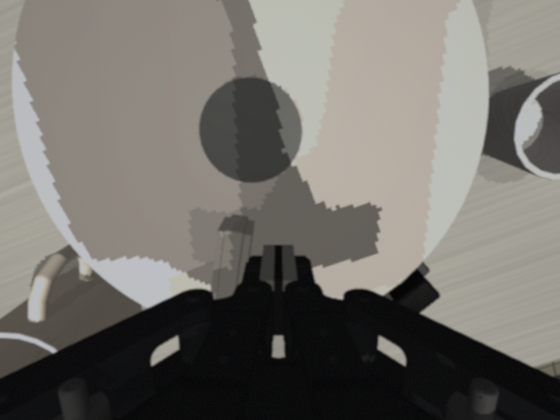

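The lid is following. The rib is still just beside the tip (columns 218–253), the pad is at (250,130), and the black post has come into view at about (415,288). I'll continue.

Call:
move_arm:
  commands: "0 -0.1 -0.53 0 0 0 5; 0 -0.1 -0.53 0 0 0 5; 0 -0.1 -0.53 0 0 0 5; 0 -0.1 -0.53 0 0 0 5; 0 -0.1 -0.53 0 0 0 5; 0 -0.1 -0.53 0 0 0 5; 0 -0.1 -0.53 0 0 0 5; 0 -0.1 -0.53 0 0 0 5; 0 -0.1 -0.53 0 0 0 5; 0 -0.1 -0.53 0 0 0 5; 0 -0.1 -0.53 0 0 0 5; 0 -0.1 -0.53 0 0 0 5"

```text
t: 6.3
eef_pos: [0.6297, -0.0968, 0.1133]
tool_rot: [0.0, 0.653, 0.757, 0.001]
contact_force: [3.5, 2.9, -0.7]
gripper_width: -0.003
```

Call:
move_arm:
  commands: "0 -0.1 -0.53 0 0 0 5; 0 -0.1 -0.53 0 0 0 5; 0 -0.1 -0.53 0 0 0 5; 0 -0.1 -0.53 0 0 0 5; 0 -0.1 -0.53 0 0 0 5; 0 -0.1 -0.53 0 0 0 5; 0 -0.1 -0.53 0 0 0 5; 0 -0.1 -0.53 0 0 0 5; 0 -0.1 -0.53 0 0 0 5; 0 -0.1 -0.53 0 0 0 5; 0 0 0 0 0 0 0; 0 0 0 0 0 0 0"

```text
t: 7.3
eef_pos: [0.5768, -0.0945, 0.1132]
tool_rot: [0.0, 0.911, 0.413, -0.0]
contact_force: [1.1, -0.5, 0.1]
gripper_width: 0.0
```

```bash
python3 - <<'E'
from station import bot
from h import *
rel(wrist(bot,"w4"))
E
```

```text
7.3 [ 0.5768 -0.0945  0.1132] yaz -41.27 zaxis [-0.001 -0.001 -1.   ] F [ 1.1 -0.5  0.1] q7 0.02 0.00048783473555399513
TCP rel centre in tool cm [-6.05  1.36  0.01]
```

View pics/w4.png

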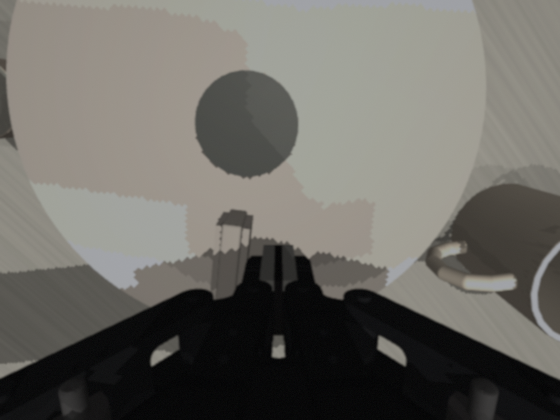

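After 150° the rib is still against the tip (columns 218–252) and the lid is tracking. I'll turn 15° more, then back off and lift to see the notch and post together.

Call:
move_arm:
  commands: "0 -0.1 -0.53 0 0 0 5; 0 -0.1 -0.53 0 0 0 5; 0 -0.1 -0.53 0 0 0 5; 0 0 0 0 0 0 0; 0 0 0.5 0 0 0 0; 0 0 0 -4 0 0 0; 0 0 0 -4 0 0 0; 0 2 0 -4 0 0 0; 0 2.5 0 -3 0 0 0; 0 0 0 0 0 0 0; 0 0 0 0 0 0 0"

```text
t: 8.27
eef_pos: [0.6047, -0.0648, 0.2618]
tool_rot: [0.001, 0.957, 0.291, 0.001]
contact_force: [0.0, -0.7, -1.0]
gripper_width: 0.004
```

```bash
python3 - <<'E'
from station import bot
from h import *
rel(wrist(bot,"w5"))
E
```

```text
8.2667 [ 0.6047 -0.0648  0.2618] yaz -56.2 zaxis [ 0.002 -0.001 -1.   ] F [ 0.  -0.7 -1. ] q7 -0.37 0.003994622882927067
TCP rel centre in tool cm [-1.53  1.96  0.  ]
```

View pics/w5.png

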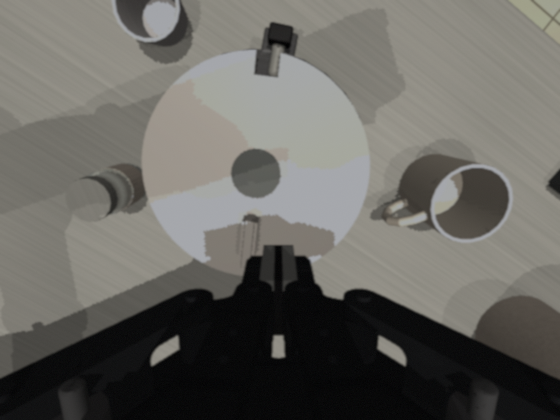

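The wrist view shows the notch near (267,63), the pin just inside it on the right at about (275,60), the post at (281,33) and the pad at (256,173). I'll zoom in to measure the remaining angle.

```bash
python3 - <<'E'
from h import *
c=dict(np.load("pics/w5.npz"));im=c["img"][:,:,::-1]
cr=cv2.resize(im[15:90,235:310],(600,600),interpolation=cv2.INTER_CUBIC)
cr=cv2.convertScaleAbs(cr,alpha=1.4,beta=10);cv2.imwrite("pics/crop2.png",cr)
E
```

```text
(no output)
```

View pics/crop2.png

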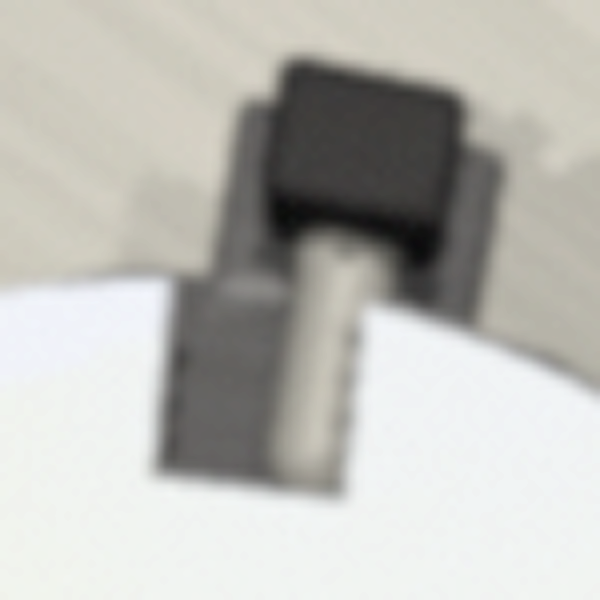

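Zoomed: the notch mouth runs from (172,280) to (362,300) and its base from (158,470) to (345,495). The post top is centred at about (368,143), and the pin sits hard to the right of the notch. Computing the angle still to turn.

```bash
python3 - <<'E'
from h import *
c=dict(np.load("pics/w5.npz"))
g=cv2.cvtColor(c["img"],cv2.COLOR_RGB2GRAY);m=np.zeros_like(g);m[140:205,225:290]=(g[140:205,225:290]<130)*255
k=max(cv2.findContours(m,0,cv2.CHAIN_APPROX_NONE)[0],key=cv2.contourArea)
e=cv2.fitEllipse(cv2.convexHull(k));pad=ray(c,e[0],.110)[:2];print("pad px",e,pad.round(4))
f=lambda p,z:ray(c,(235+(p[0]-4)/8,15+(p[1]-4)/8),z)[:2]
for o in(pad,np.array([.6065,-.04])):
  az=lambda q:np.degrees(np.arctan2(*(q-o)[::-1]))
  N=np.array([f(p,.107) for p in((172,280),(362,300),(345,495),(158,470))])
  P=np.array([f(p,.106) for p in((285,65),(465,100),(450,220),(272,185))])
  print("notch",az(N.mean(0)).round(2),np.hypot(*(N.mean(0)-o)).round(4),"w",np.linalg.norm(N[0]-N[1]).round(4),"post",az(P.mean(0)).round(2),np.hypot(*(P.mean(0)-o)).round(4),"w",np.linalg.norm(P[0]-P[1]).round(4))
  # pin axis points at its height
  for p in((345,250),(305,480)): q=f(p,.0935);print(" pin",az(q).round(2),np.hypot(*(q-o)).round(4))
E
```

```text
pad px ((255.30825805664062, 172.68968200683594), (48.992645263671875, 49.7923698425293), 132.13449096679688) [ 0.6071 -0.0399]
notch 26.94 0.0918 w 0.0196 post 22.83 0.1165 w 0.0185
 pin 23.27 0.1085
 pin 23.32 0.0851
notch 26.84 0.0924 w 0.0196 post 22.77 0.1171 w 0.0185
 pin 23.2 0.1091
 pin 23.23 0.0857
```

The notch (26.9°) has 3.9° clockwise still to go to the pin (23.0°), about 4 mm at the rib. I'll go back down beside the rib and return to the last pushing pose.

Call:
move_arm:
  commands: "0 -2.5 0 3 0 0 0; 0 -2 0 4 0 0 0; 0 0 0 4 0 0 0; 0 0 0 2 0 0 0; 0 0 0 1 0 0 0; 0 0 0 0.85 0 0 0; 0 0 0 0 0 0 0; 0 0 -0.25 0 0 0 0; 0 0 -0.2 0 0 0 0; 0 0 0 0 0 0 0; 0 0 0 0 0 0 0"

```text
t: 9.23
eef_pos: [0.5647, -0.085, 0.1157]
tool_rot: [0.0, 0.958, 0.288, 0.001]
contact_force: [0.5, 0.3, -1.1]
gripper_width: 0.001
```

```bash
python3 - <<'E'
from station import bot
from h import *
rel(wrist(bot,"w6"));c=cv2.imread("pics/w6.png")
cv2.imwrite("pics/crop3.png",cv2.resize(c[180:320,180:340],(800,700//1*6//7),interpolation=cv2.INTER_CUBIC))
E
```

```text
9.2333 [ 0.5647 -0.085   0.1157] yaz -56.48 zaxis [ 0.002  0.    -1.   ] F [ 0.5  0.3 -1.1] q7 -0.2 0.0007437116027720338
TCP rel centre in tool cm [-5.97  1.45 -0.01]
```

View pics/crop3.png

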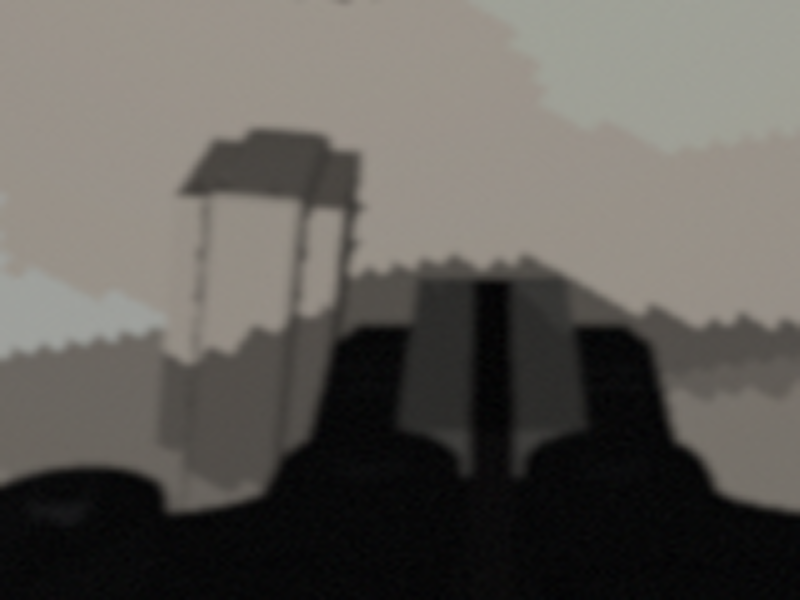

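The fingers' wider backs, not the pads, are what touch the rib. The tip is now about at contact, with the rib to its left. I'll nudge about 3°, lift and measure.

Call:
move_arm:
  commands: "0 0 -0.1 0.1 0 0 0; 0 -0.02 -0.1 0.1 0 0 1; 0 -0.02 -0.1 0 0 0 1; 0 -0.02 -0.1 0 0 0 1; 0 0 0 0 0 0 0; 0 0 0.5 0 0 0 0; 0 0 0 -4 0 0 0; 0 0 0 -4 0 0 0; 0 2 0 -4 0 0 0; 0 2.5 0 -3 0 0 0; 0 0 0 0 0 0 0; 0 0 0 0 0 0 0"

```text
t: 10.28
eef_pos: [0.6029, -0.0634, 0.2608]
tool_rot: [0.0, 0.964, 0.264, 0.001]
contact_force: [-0.5, 0.1, -1.4]
gripper_width: -0.003
```

```bash
python3 - <<'E'
from station import bot
from h import *
c=wrist(bot,"w7");rel(c);im=c["img"][:,:,::-1]
x,y=proj(c,[.6065+.1*np.cos(np.radians(23)),-.04+.1*np.sin(np.radians(23)),.1])[0].astype(int);x0,y0=x-37,max(y-42,0);print(x0,y0)
cr=cv2.resize(im[y0:y0+75,x0:x0+75],(600,600),interpolation=cv2.INTER_CUBIC)
cv2.imwrite("pics/crop4.png",cv2.convertScaleAbs(cr,alpha=1.4,beta=10))
E
```

```text
10.2833 [ 0.6029 -0.0634  0.2608] yaz -59.35 zaxis [ 0.002  0.    -1.   ] F [-0.5  0.1 -1.4] q7 -0.42 -0.0027378164913500007
TCP rel centre in tool cm [-1.5   1.83 -0.  ]
234 12
```

View pics/crop4.png

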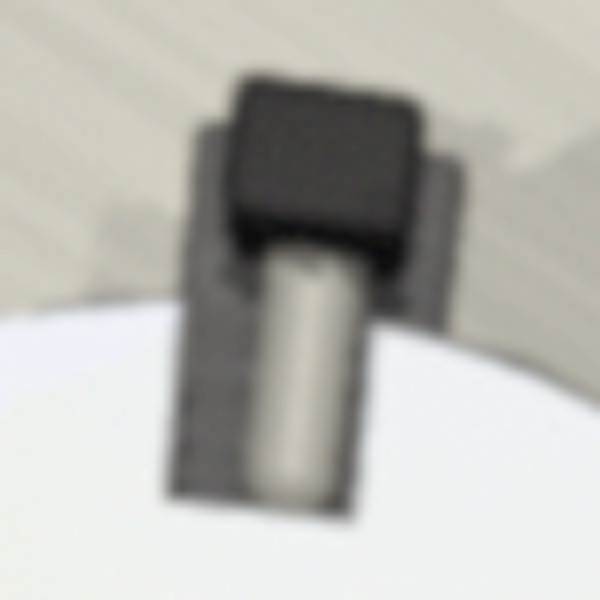

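Zoomed: the pin is now wholly inside the notch, with a 75 px gap on its left and 23 px on its right at the base. Computing the rest with height taken into account.

```bash
python3 - <<'E'
from h import *
c=dict(np.load("pics/w7.npz"))
f=lambda p,z:ray(c,(234+(p[0]-4)/8,12+(p[1]-4)/8),z)[:2]
o=np.array([.607,-.04]);az=lambda q:np.degrees(np.arctan2(*(q-o)[::-1]))
N=np.array([f(p,.107) for p in((185,300),(370,322),(353,517),(170,495))]);P=np.array([f(p,.106) for p in((245,80),(418,105),(405,235),(232,215))])
print(az(N.mean(0)),np.hypot(*(N.mean(0)-o)),az(P.mean(0)),[az(f(p,.0935)) for p in((312,270),(288,490))])
E
```

```text
24.56518971123382 0.0921354276052766 22.972936457029633 [np.float64(23.21579741190944), np.float64(23.101798689671458)]
```

1.5° remain. I'll repeat the approach and nudge, then lift and move over the pad, checking before the press.

Call:
move_arm:
  commands: "0 -2.5 0 3 0 0 0; 0 -2 0 4 0 0 0; 0 0 0 4 0 0 0; 0 0 0 2 0 0 0; 0 0 0 1 0 0 0; 0 0 0 1 0 0 0; 0 0 0 0 0 0 0; 0 0 -0.25 0 0 0 0; 0 0 -0.25 0 0 0 0; 0 -0.02 -0.08 0 0 0 0.75; 0 -0.02 -0.08 0 0 0 0.75; 0 0 0 0 0 0 0"

```text
t: 11.33
eef_pos: [0.5609, -0.0814, 0.1136]
tool_rot: [0.001, 0.968, 0.25, 0.001]
contact_force: [1.2, -2.0, 1.3]
gripper_width: 0.001
```

Call:
move_arm:
  commands: "0 0 0.5 0 0 0 0; 0 0 0 -4 0 0 0; 0 0 0 -4 0 0 0; 0 2 0 -4 0 0 0; 0 2.5 0 -3 0 0 0; 0 0 0 0 0 0 0; 0 0 0 0 0 0 0"

```text
t: 11.92
eef_pos: [0.6025, -0.0635, 0.2613]
tool_rot: [0.0, 0.968, 0.252, 0.001]
contact_force: [-0.2, -0.4, 0.1]
gripper_width: -0.002
```

```bash
python3 - <<'E'
from station import bot
from h import *
c=wrist(bot,"w8");rel(c);im=c["img"][:,:,::-1]
x,y=proj(c,[.6065+.1*np.cos(np.radians(23)),-.04+.1*np.sin(np.radians(23)),.1])[0].astype(int);x0,y0=x-37,max(y-42,0);print(x0,y0)
cr=cv2.resize(im[y0:y0+75,x0:x0+75],(600,600),interpolation=cv2.INTER_CUBIC)
cv2.imwrite("pics/crop5.png",cv2.convertScaleAbs(cr,alpha=1.4,beta=10))
E
```

```text
11.9167 [ 0.6025 -0.0635  0.2613] yaz -60.86 zaxis [ 0.002  0.    -1.   ] F [-0.2 -0.4  0.1] q7 -0.44 -0.0023835545947631367
TCP rel centre in tool cm [-1.49  1.86 -0.  ]
230 12
```

View pics/crop5.png

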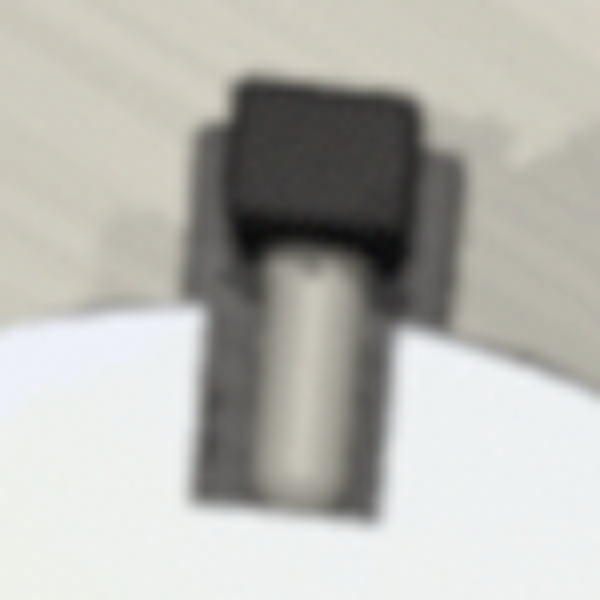

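The pin is now well within the notch, with visible gaps on both sides (62 px and 35 px, about 0.7° off against a tolerance of about 2.7°). Next I move over the pad and press gently.

Call:
move_arm:
  commands: "0 1.5 -1.85 0 0 0 0; 0 0 0 4 0 0 0; 0 0 0 4 0 0 0; 0 0 0 4 0 0 0; 0 0 0 2 0 0 0; 0 0 0 0.5 0 0 0; 0 0 0 0.2 0 0 0; 0 0 0 0 0 0 0"

```text
t: 12.63
eef_pos: [0.6047, -0.0416, 0.1133]
tool_rot: [0.0, 0.968, 0.25, -0.0]
contact_force: [0.1, -0.4, 1.0]
gripper_width: -0.002
```

Call:
move_arm:
  commands: "0 0 0 0.2 0 0 0; 0 0 0 0.2 0 0 0; 0 0 0 0.2 0 0 0; 0 0 0 0.2 0 0 0; 0 0 0 0 0 0 0; 0 0 0 0 0 0 0"

```text
t: 13.13
eef_pos: [0.6059, -0.0411, 0.1061]
tool_rot: [0.0, 0.968, 0.25, 0.001]
contact_force: [0.9, 0.1, 4.7]
gripper_width: -0.002
```

Call:
move_arm:
  commands: "0 0 0 0.2 0 0 0; 0 0 0 0.2 0 0 0; 0 0 0 0.15 0 0 0; 0 0 0 0.1 0 0 0; 0 0 0 0 0 0 0; 0 0 0 0 0 0 0"

```text
t: 13.63
eef_pos: [0.606, -0.0412, 0.1]
tool_rot: [0.0, 0.968, 0.25, 0.001]
contact_force: [-1.6, 0.4, 9.4]
gripper_width: -0.0
```

Call:
move_arm:
  commands: "0 0 0 0.1 0 0 0; 0 0 0 0.1 0 0 0; 0 0 0 0 0 0 0; 0 0 0 0 0 0 0"

```text
t: 13.97
eef_pos: [0.6064, -0.0414, 0.0998]
tool_rot: [-0.0, 0.968, 0.25, 0.002]
contact_force: [-5.3, 2.9, 23.7]
gripper_width: -0.0
```

It bottomed at z = 0.0998 (0.100 expected when home), with 24 N against a hard stop. I'll lift away and check.

Call:
move_arm:
  commands: "0 0 0 -0.3 0 0 0; 0 0 0 -1 0 0 0; 0 0 0 -3 0 0 0; 0 0 0 -4 0 0 0; 0 0 0 -4 0 0 0; 0 0 0 -4 0 0 0; 0 -3 2 -4 0 0 0; 0 0 0 0 0 0 0; 0 0 0 0 0 0 0"

```text
t: 14.72
eef_pos: [0.5922, -0.0677, 0.2929]
tool_rot: [0.0, 0.969, 0.249, 0.002]
contact_force: [-0.5, 0.9, 0.2]
gripper_width: 0.0
```

```bash
python3 - <<'E'
from station import bot
from h import *
c=wrist(bot,"w9");rel(c);im=c["img"][:,:,::-1].copy()
g=cv2.cvtColor(im,cv2.COLOR_BGR2GRAY)
a=cv2.resize(im,(400,300));d=bot.read_camera("side")["img"][:,:,::-1]
D=dict(np.load("pics/side0.npz"))["img"][:,:,::-1]
x,y=proj(c,[.6065+.1*np.cos(np.radians(23)),-.04+.1*np.sin(np.radians(23)),.095])[0].astype(int);x0,y0=x-37,max(y-42,0)
z=cv2.resize(im[y0:y0+75,x0:x0+75],(400,300))
cv2.imwrite("pics/fin.png",np.vstack([np.hstack([a,z]),np.hstack([cv2.resize(q[150:300,240:440],(400,300),interpolation=cv2.INTER_CUBIC) for q in(D,d)])]))
E
```

```text
14.7167 [ 0.5922 -0.0677  0.2929] yaz -61.2 zaxis [ 0.004  0.    -1.   ] F [-0.5  0.9  0.2] q7 -0.46 3.3496814429466845e-05
TCP rel centre in tool cm [-2.59  1.73 -0.01]
```

The picture limit is reached, so the last check is numeric: the lid's height from two views, and image differences around the bystanders.

```bash
python3 - <<'E'
from station import bot
from h import *
for n,(x,y) in dict(scene=(208,160),side=(262,175)).items():
    A=dict(np.load(f"pics/{n}0.npz"));B=bot.read_camera(n)
    for l,c in(("before",A),("now",B)):
        g=cv2.cvtColor(c["img"],cv2.COLOR_RGB2GRAY);m=np.zeros_like(g);m[y:y+100,x:x+100]=(g[y:y+100,x:x+100]>(165 if l=="before" else 150))*255
        k=max(cv2.findContours(m,0,cv2.CHAIN_APPROX_NONE)[0],key=cv2.contourArea);h=cv2.convexHull(k)
        r=[]
        for z in(.107,.097):
            ctr,R=cv2.minEnclosingCircle(np.float32([ray(c,p[0],z)[:2] for p in h]));r.append((z,np.round(ctr,4).tolist(),round(R,4)))
        print(n,l,r)
    # bystander shift by phase correlation on patches
    ga,gb=[cv2.cvtColor(q["img"],cv2.COLOR_RGB2GRAY) for q in(A,B)]
    for o,p in(("jar",[.494,.08,.05]),("mug",[.695,-.235,.045]),("cup",[.674,.132,.03])):
        u,v=proj(A,p)[0].astype(int);s=np.s_[v-12:v+13,u-12:u+13]
        t=ga[s];w=gb[v-18:v+19,u-18:u+19];mt=cv2.matchTemplate(w,t,cv2.TM_CCOEFF_NORMED);_,b,_,loc=cv2.minMaxLoc(mt);print(" ",o,"shift px",loc[0]-6,loc[1]-6,round(b,2))
# wrist w9: pad diameter at the two heights
c=dict(np.load("pics/w9.npz"));g=cv2.cvtColor(c["img"],cv2.COLOR_RGB2GRAY)
u,v=proj(c,[.6068,-.04,.1])[0].astype(int);m=np.zeros_like(g);m[v-32:v+33,u-32:u+33]=(g[v-32:v+33,u-32:u+33]<130)*255
k=max(cv2.findContours(m,0,cv2.CHAIN_APPROX_NONE)[0],key=cv2.contourArea);h=cv2.convexHull(k)
print("pad radius",[(z,round(cv2.minEnclosingCircle(np.float32([ray(c,p[0],z)[:2] for p in h]))[1],4)) for z in(.110,.100)])
E
```

```text
scene before [(0.107, [0.6065, -0.0406], 0.102), (0.097, [0.6017, -0.0468], 0.1029)]
scene now [(0.107, [0.5467, -0.105], 0.2096), (0.097, [0.5413, -0.1118], 0.2114)]
  jar shift px 0 0 0.91
  mug shift px 0 0 0.99
  cup shift px 0 0 0.99
side before [(0.107, [0.6076, -0.0391], 0.1018), (0.097, [0.6135, -0.0325], 0.1028)]
side now [(0.107, [0.6408, 0.0261], 0.1821), (0.097, [0.6471, 0.0333], 0.1839)]
  jar shift px 0 0 0.95
  mug shift px 0 0 1.0
  cup shift px 0 0 0.79
pad radius [(0.11, 0.0217), (0.1, 0.0224)]
```

The bystanders haven't moved, but my lid mask leaked and the gripper shades the lid. I'll move the arm clear and repeat with the original threshold.

Call:
move_arm:
  commands: "0 0 0 -3 0 0 0; 0 -3.5 0 -2 0 0 0; 0 -3.5 -1.5 -1 0 0 0; 0 -3 -2.5 0 0 0 0; 0 -1.5 -3.5 0 0 0 0; 0 0 -3.5 0 0 0 0; 0 0 -3.5 0 0 0 0; 0 0 -3.5 0 0 0 0; 0 0 -3.5 0 0 0 0; 0 0 -3.5 0 0 0 0; 0 0 0 0 0 0 0; 0 0 0 0 0 0 0"

```text
t: 15.92
eef_pos: [0.4054, 0.0646, 0.3569]
tool_rot: [-0.006, 0.968, 0.249, -0.013]
contact_force: [1.2, -0.3, -0.2]
gripper_width: 0.004
```

```bash
python3 - <<'E'
from station import bot
from h import *
print(bot.get_obs()["eef_pos"])
for n,(x,y) in dict(scene=(208,160),side=(262,175)).items():
    c=bot.read_camera(n);g=cv2.cvtColor(c["img"],cv2.COLOR_RGB2GRAY)
    for th in(160,165,170,175):
        m=np.zeros_like(g);m[y:y+100,x:x+100]=(g[y:y+100,x:x+100]>th)*255
        m=cv2.morphologyEx(m,cv2.MORPH_OPEN,np.ones((3,3)))
        k=max(cv2.findContours(m,0,cv2.CHAIN_APPROX_NONE)[0],key=cv2.contourArea);h=cv2.convexHull(k)
        print(n,th,[(z,*[np.round(q,4) for q in cv2.minEnclosingCircle(np.float32([ray(c,p[0],z)[:2] for p in h]))]) for z in(.107,.097)])
E
```

```text
[0.40542155 0.06456875 0.35686992]
scene 160 [(0.107, array([ 0.6105, -0.0349]), np.float64(0.1021)), (0.097, array([ 0.6058, -0.0411]), np.float64(0.103))]
scene 165 [(0.107, array([ 0.6117, -0.0348]), np.float64(0.1013)), (0.097, array([ 0.6069, -0.041 ]), np.float64(0.1022))]
scene 170 [(0.107, array([ 0.6114, -0.0341]), np.float64(0.1007)), (0.097, array([ 0.6067, -0.0403]), np.float64(0.1016))]
scene 175 [(0.107, array([ 0.6126, -0.0339]), np.float64(0.1)), (0.097, array([ 0.6078, -0.0401]), np.float64(0.1009))]
side 160 [(0.107, array([ 0.6019, -0.0454]), np.float64(0.1023)), (0.097, array([ 0.6078, -0.0389]), np.float64(0.1033))]
side 165 [(0.107, array([ 0.6023, -0.0459]), np.float64(0.1018)), (0.097, array([ 0.6082, -0.0394]), np.float64(0.1028))]
side 170 [(0.107, array([ 0.6016, -0.0459]), np.float64(0.1007)), (0.097, array([ 0.6075, -0.0394]), np.float64(0.1016))]
side 175 [(0.107, array([ 0.6012, -0.0478]), np.float64(0.1004)), (0.097, array([ 0.6071, -0.0413]), np.float64(0.1014))]
```

Both views now agree on the axis (0.607,-0.040) only for a lid top at 97 mm, so the lid is home. Handing in.

```bash
python3 -c "
from station import bot
print(bot.hand_in())"
```

```text
the job is handed in; nothing more can be done
None
```

The lid is fully home and the job is handed in, at about 16 s of robot time. With the shut fingertips against one side of the rib, I pushed the lid clockwise about 176°. I looked twice near the end and nudged it until the pin showed clear inside the notch. Then I pressed the centre pad down and took the hand away, never pinching the rib or lifting the lid.

**Last checks:**
- **Press:** the tip stopped at z = 0.0998 m, where 0.100 m is home, with 24 N against a hard stop.
- **Lid height:** with the hand clear, the scene and side views agree on the bowl's axis only if the lid top is at 97 mm, so it stayed down.
- **Bystanders:** the jar, mug and cup showed 0 px shift in both views. I did not check the roll, spray, soap and spatula by image; the arm stayed well away from the roll and spatula and passed above the bottles' height.

**Two checks fell short:** the final composite picture was refused because the 12-picture limit was reached. My first numeric lid check failed because the mask leaked and the gripper was in view. I repeated it with the arm out of the way, and that is the lid-height result above.

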